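# Photograph a seed pod with a two-stage shutter key

### The arm

A 7-joint arm with a two-finger parallel gripper is mounted at the origin on the work surface. World frame = base frame: x ahead of the robot, y to its left, z up, the work surface at z = 0. Lengths are in m, angles in rad, forces in N, time in s.
With the tool pointing down it reaches from about 0.35 to 0.9 m from the base axis. Payload 8.1 kg.
Tool frame: the origin (TCP) lies on the centre line of the jaws, within the pads' length; the fingertips stand 17 mm ahead of it and the grasp point (between the pads) lies 2 mm behind it; z points along the fingers, y is the direction in which the jaws open and shut (so a half turn about z gives the same grasp; the last joint's range is limited). The gripper opens to 92 mm and grips with 3 to 60 N. Pads are 19 mm wide; open, the fingers measure 130 mm over their backs; the gripper's body (75 mm by 190 mm) begins 47 mm behind the grasp point.
Start: joints at [-1.438, 0.434, 0.025, 1.573, -0.012, 1.134, -0.075], TCP at [0.146, 0.608, 0.244] pointing down, gripper open.
Joint ranges: [-2.62, 2.62], [-0.44, 2.09], [-1.27, 1.32], [0.08, 2.57], [-1.32, 4.46], [0.12, 2], [-2.74, 2.74]. Speed limits (rad/s): [2.22, 2.22, 3.01, 3.01, 3.14, 3.14, 3.14].

### API

Orientations are given as a rotation vector (axis times angle).
In Python, from cell import arm, imaging, job gives the robot as it stands.
- The arm moves only by the tool jog_arm, never from a script. Its argument "moves" is a list of rows, each an object with "fingers": the closure, from -1 (fully open) to 1 (shut); "xyz": the shift along the tool's x, y, z in cm, a list of three; "angular": the turn, a rotation vector about the tool's x, y, z in rad, a list of three. In form: [{"fingers": fingers, "xyz": [dx, dy, dz], "angular": [ax, ay, az]}, ...]. A call has 1 to 12 rows; each row is the pose to reach, as a shift and turn from the pose commanded when the call began, along the tool's axes at that moment; what a row does not reach only later rows make up. A row lasts 1/8 s, in which the tool goes at most 62.5 mm and 10.7 degrees, less where a joint would pass 70% of its speed; a pose out of reach is approached as far as the arm can. A call with a gripper value outside its range is refused whole. The fingers move at their own pace and stop on an object; "grip_force" is the grip in N (left out, the last holds). Time passes only in rows, so rows that repeat a pose let the fingers close. It gives the time, the measured TCP pose, the force and the opening at its end, in the units of the state.
- arm.observe(): the state, without advancing time (a new reading comes with each control period).
- imaging.get_image(name): name is "side" or "top"; returns the picture (400x640x3 uint8, red, green, blue); there is no depth.
- imaging.camera_params(name): a dict with "fx", "fy", "cx", "cy" (pixels), "rvec" (rotation vector, rad) and "tvec" (3), from world to camera coordinates, as OpenCV has them. Camera axes: x right, y down, z forward; pixel columns grow to the right and rows downward; lengths in m; the calibration is good to about 2 mm. A picture is of the moment at which its call begins. camera_params takes no time and is no camera call.
- job.sign_off(): hands the job in, once; it reports no verdict.
The state is a dict: "clock": time; "joints": joint angles; "dq": joint speeds; "joint_efforts": joint torques, N m; "position": TCP position; "ee_rot": TCP orientation; "force": force on the tool from outside, world axes, zero at the start; "ft_torque": the same for the moment, N m; "width": opening from 0.0 (shut) to 1.0 (fully open).
Only numpy, scipy, OpenCV 4.12 (cv2) and the standard library are available. Lean on these libraries where they do the work, as an engineer would, in place of code of your own. Each camera call takes 0.05 s, during which the arm holds its last target. There are 200 camera calls.

### The job

Push the blue specimen carriage along its rail until it rests against the red stop, with the seed pod still standing on its spot, and leave it there. Then press the orange shutter key half-way, to its first click, and hold it there until the green focus tab on top of the camera has run across to the white marks; without letting go, press the key fully down to take the picture, then release it. Never press the key past the first click before the camera is focused, and leave the black lamp key and everything else on the bench alone.

Things in the scene. Friction and masses are not known exactly. Their poses are not given: they have to be found in the camera images.
- rig: Fixed black baseboard 120 x 520 mm, top 12 mm above the bench, with a rail channel along its y axis between aluminium side rails (tops at 22 mm). +y points to the black camera: y = 122 (lens) to 245 mm, 120 mm wide, top 156 mm above the bench. Origin: on the bench, on the rail's centre line; the board runs from y = -250 to +270 mm. Place and yaw vary.
- carriage: Blue plastic block, loose in the rail channel, 70 (x) x 130 (y) x 45 (z) mm, 0.25 to 0.5 kg, 1.5 mm play on each side. Origin: centre of its underside; y axis along the rail towards the camera, z up. Its top is 57 mm above the bench. A level push of a few newtons (1 to 5) slides it; it stays where it is left.
- carriage_rear (a point): Centre of the carriage's rear face (the end away from the camera), 22.5 mm above the carriage's underside, 34.5 mm above the bench. Push here towards the camera.
- carriage_front (a point): Centre of the carriage's front face, the face that comes against the red stop; 130 mm ahead of the rear face.
- carriage_spot (a point): White 48 mm spot on the carriage's top, 15 mm ahead of its centre; the seed pod stands on it.
- specimen: Dark brown seed pod on a pale wooden foot, 38 mm diameter, 50 mm tall, 60 g, standing loose on the carriage's white spot (its top is 107 mm above the bench). Origin: centre of the foot's underside.
- stop_face (a point): Centre of the flat face of the red stop bar that looks to the carriage. The bar (100 mm across the rail, 18 mm thick, 45 mm high, on the baseboard) is fixed, but at a different place along the rail each time. Axes as the rig's. The carriage is home when its front face touches this face.
- shutter_top (a point): Centre of the top of the orange two-stage shutter key, a round cap 32 mm in diameter on a grey box 80 x 80 x 36 mm with a black collar 46 mm wide, its top 40 mm above the bench. At rest the cap's top is 56 mm above the bench; this point moves down with the cap.
- shutter (a joint): First stage of the shutter key, m: 0 at rest, 0.006 at the first click. Soft: it begins to move at about 1 N and reaches the click with 3 N, then stands as if on a solid stop until the push exceeds 9 N. It counts as half-pressed above 0.0045.
- shutter_full (a joint): Second stage of the shutter key, m, below the first: 0 up to the first click; it starts to move at about 9 N and reaches its end, 0.005, at 13 N (cap 11 mm below rest). Fully pressed: above 0.004. Below 0.0015 the key is still at its first click; above 0.0025 it takes the picture. Both stages spring back when let go.
- focus (a joint): Green focus tab (12 x 18 mm) in the grey gauge on top of the camera, m: 0 at rest, it creeps along the rig's +x axis to 0.018, level with the white marks, while the first stage is pressed over half-way (about 1 s at the first click). Above 0.014 counts as focused. When the key is let go it creeps back as slowly.
- lamp_key_top (a point): Centre of the top of the black lamp key, a round cap 32 mm in diameter on another grey box of the same size, 56 mm above the bench. Not to be pressed. The two grey boxes may change places.
- lamp_key (a joint): Lamp key travel, m: 0 at rest, 0.006 fully pressed.
- dish: Bystander: flat round glass dish, 90 mm diameter, 16 mm high, lying on the bench between the two grey boxes. Origin under its centre.
- stain: Bystander: small green glass bottle, 44 mm diameter, 90 mm tall, to the right. Origin under its centre.
- lens: Bystander: hand lens lying flat, 64 mm diameter with a 90 mm black handle, to the left. Origin under the centre of its ring.
Mind the look-alikes: they are no part of the job. Of the things that look like the carriage, the middle-sized one is meant. Leave any purple look-alike of the part that bears shutter_top alone.

How it is judged:
On the way, in this order (a step that is already met when the one before it is completed fails the run):
1. the carriage rests against the red stop (gap under 3 mm) (y of carriage_front in the frame of stop_face above -0.003 m), for 0.2 s.
2. the shutter key is held at its first click (first stage past 4.5 mm, second stage under 1.5 mm) until the focus tab has passed 14 mm (y of carriage_front in the frame of stop_face above -0.003 m and value of joint shutter above 0.0045 m and value of joint shutter_full below 0.0015 m and value of joint focus above 0.014 m), for 0.1 s.
3. the shutter key is pressed fully down (second stage past 4 mm), focused and with the carriage home (y of carriage_front in the frame of stop_face above -0.003 m and value of joint shutter_full above 0.004 m and value of joint focus above 0.013 m), for 0.05 s.
At the end, for the whole second after the job is handed in: The carriage rests against the red stop (gap under 3 mm) and is still, the seed pod stands upright (within 0.2 rad) within 15 mm of the white spot's centre, and the shutter key is released (both stages back under 1.5 mm) (y of carriage_front in the frame of stop_face above -0.003 m and angle between specimen's own z axis and vertical below 0.2 rad and distance between specimen and carriage_spot below 0.015 m and value of joint each of shutter, shutter_full below 0.0015 m and linear speed of carriage below 0.02 m/s); the robot touches nothing.
It fails at once if the key is pressed past its first click (second stage over 2.5 mm) before the camera is focused (tab under 13 mm) (value of joint shutter_full above 0.0025 m and value of joint focus below 0.013 m).
It fails at once if the picture is taken (second stage over 2.5 mm) while the carriage is not at the stop (value of joint shutter_full above 0.0025 m and not (y of carriage_front in the frame of stop_face above -0.003 m)).
It fails at once if the lamp key is pressed (over 2 mm) (value of joint lamp_key above 0.002 m).
It fails at once if the seed pod is tipped over or pushed off its spot (angle between specimen's own z axis and vertical above 0.6 rad or distance between specimen and carriage_spot above 0.03 m).
It fails at once if a bystander is shifted by more than 30 mm (distance of any of dish, stain, lens from where it was at the start of the episode above 0.03 m).
It also fails if it takes over 56 s, if anything falls off the work surface, if the arm or the gripper's body presses on something with over 40 N, if the wrist force passes 120 N, or if a joint passes its speed limit or range.

## Working session

There is one attempt and no reset: what is moved stays moved. The work goes in short steps, Python scripts to look and compute and a tool call to move; the robot and the scene stay as the last step left them, time stands still between calls to the robot, and variables do not carry over. Pictures are saved under pics/ and viewed, about 8 in all and at most 12, crops included, and the job is handed in when it is done.

Besides the shell and the picture viewer there is one more tool, called after "Request:" as name([rows], argument=value, ...), one row to a line, values as JSON. jog_arm: Moves the arm, as the interface text tells. Its arguments: {"type":"object","properties":{"moves":{"type":"array"},"grip_force":{"type":"number"}},"required":["moves"]}

```bash
mkdir -p pics; cat > h.py <<'E'
import numpy as np, cv2
from cell import arm, imaging, job
def proj(name,P):
    c=imaging.camera_params(name);K=np.array([[c['fx'],0,c['cx']],[0,c['fy'],c['cy']],[0,0,1]])
    return cv2.projectPoints(np.array(P,float).reshape(-1,1,3),np.array(c['rvec'],float),np.array(c['tvec'],float),K,None)[0].reshape(-1,2)
def unproj(name,uv,z):
    c=imaging.camera_params(name);R=cv2.Rodrigues(np.array(c['rvec'],float))[0];t=np.array(c['tvec'],float)
    o=-R.T@t; out=[]
    for u,v in np.atleast_2d(uv):
        d=R.T@np.array([(u-c['cx'])/c['fx'],(v-c['cy'])/c['fy'],1]); out.append(o+d*(z-o[2])/d[2])
    return np.array(out)
def snap(name,f):
    im=imaging.get_image(name); cv2.imwrite('pics/'+f,im[:,:,::-1]); return im
E
python3 - <<'E'
from h import *
snap('top','t0.png');snap('side','s0.png')
print(arm.observe())
for n in('top','side'):print(imaging.camera_params(n))
E
```

```text
{'clock': 0.1, 'joints': array([-1.43759556,  0.43515224,  0.0249395 ,  1.57397786, -0.01159045,
        1.13397841, -0.07507475]), 'dq': array([-0.00107898, -0.0021147 , -0.00018643, -0.0031683 , -0.00105081,
        0.00144567, -0.00178735]), 'joint_efforts': array([ 2.94188714e-03, -6.69122887e+01,  9.87960398e-01, -3.15144360e+01,
       -6.05118158e-02,  3.73490760e-02,  3.63361607e-05]), 'position': array([0.14594837, 0.60729408, 0.24303461]), 'ee_rot': array([-3.69546328e-01, -3.11973923e+00,  2.15284713e-03]), 'force': array([-0.73630677,  1.09685794, -0.138842  ]), 'ft_torque': array([ 0.00489072, -0.00823804,  0.00825149]), 'width': 1.002750850350599}
{'fx': 386.62988380760976, 'fy': 386.62988380760976, 'cx': 319.2719281453807, 'cy': 202.79826365919794, 'rvec': array([ 2.15763315, -2.20249689,  0.1042236 ]), 'tvec': array([-0.01408292,  0.53330701,  1.15618063])}
{'fx': 498.64441074919546, 'fy': 498.64441074919546, 'cx': 330.42951809746256, 'cy': 201.53946703951783, 'rvec': array([ 1.98389153, -0.77362164,  0.42411224]), 'tvec': array([-0.40672897,  0.27553053,  1.14854352])}
```

View pics/t0.png

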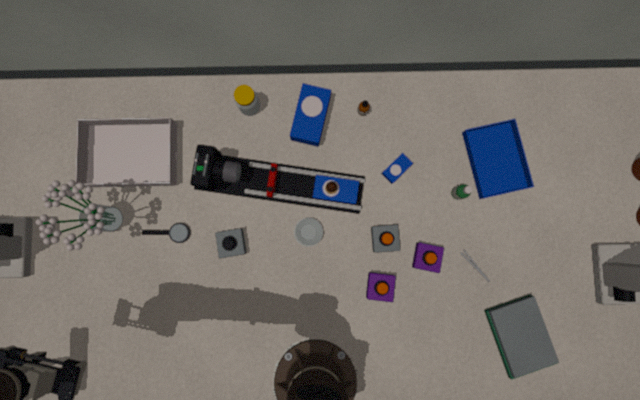

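View pics/s0.png

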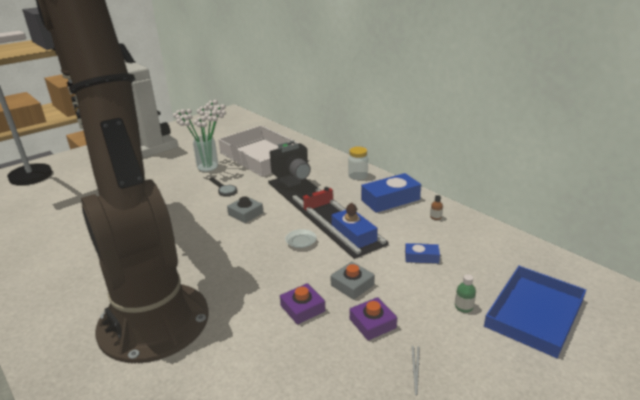

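The top view shows the rail running from (362,195) to the camera at (200,165). The carriage is at (338,188), the red stop at (272,181), the orange key on its grey box at (387,239), and the lamp key at (230,242). Next I'll segment these by colour.

```bash
python3 - <<'E'
from h import *
im=cv2.imread('pics/t0.png'); hsv=cv2.cvtColor(im,cv2.COLOR_BGR2HSV)
def seg(lo,hi,box):
    m=cv2.inRange(hsv,np.array(lo),np.array(hi)); k=np.zeros_like(m);x0,y0,x1,y1=box;k[y0:y1,x0:x1]=m[y0:y1,x0:x1]
    v,u=np.nonzero(k); return np.c_[u,v].astype(np.float32)
b=seg((100,120,50),(125,255,255),(305,165,372,212)); r=seg((0,120,60),(8,255,255),(255,155,290,210)); r2=seg((172,120,60),(180,255,255),(255,155,290,210)); r=np.vstack([r,r2])
o=seg((3,120,80),(20,255,255),(372,224,401,254))
for n,p,z in(('carr',b,.057),('stop',r,.057),('key',o,.056)):
    w=unproj('top',p,z)[:,:2]*1000
    rc=cv2.minAreaRect(w.astype(np.float32)); print(n,len(p),p.mean(0),rc,w.mean(0).round(1)); print(cv2.boxPoints(rc).round(0).tolist())
print('lamp',unproj('top',[(230,242)],.056),'dish',unproj('top',[(309,231)],.01))
# board corners approx
c=im[150:260,185:405]; cv2.imwrite('pics/c0.png',cv2.resize(c,None,fx=3.6,fy=3.6,interpolation=cv2.INTER_CUBIC))
E
```

```text
carr 812 [336.9421  189.59483] ((569.828369140625, -73.8759994506836), (133.9222412109375, 70.4969711303711), 80.37478637695312) [568.3 -78.1]
[[524.0, -134.0], [593.0, -146.0], [616.0, -14.0], [546.0, -2.0]]
stop 184 [271.21194 179.55435] ((602.418701171875, 117.25625610351562), (21.57329750061035, 101.03384399414062), 79.99901580810547) [602.4 116.8]
[[551.0, 115.0], [650.0, 98.0], [654.0, 119.0], [555.0, 137.0]]
key 103 [386.94174 238.24272] ((421.866943359375, -222.1416015625), (29.513078689575195, 29.516372680664062), 87.98706817626953) [ 421.2 -221.9]
[[407.0, -236.0], [436.0, -237.0], [437.0, -208.0], [408.0, -207.0]]
lamp [[0.41984707 0.23968577 0.056     ]] dish [[0.4479484  0.00812886 0.01      ]]
```

View pics/c0.png

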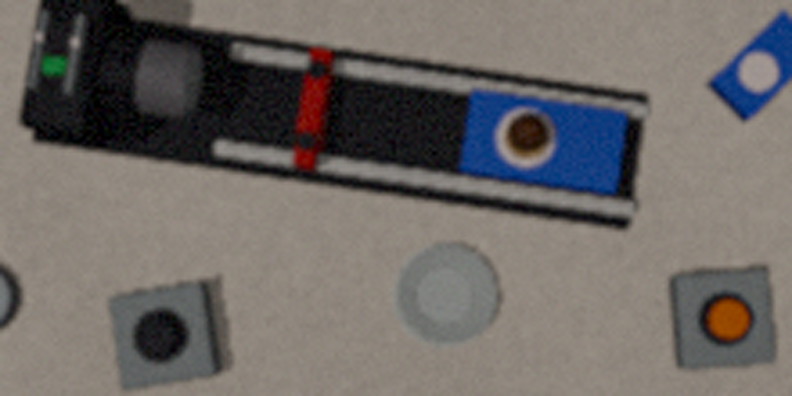

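The segmented sizes agree with the given ones: carriage 134x70, stop 101x21, cap 29.5 mm. The rail direction is about (0.168, 0.986), and the gap to the stop is about 120 mm. I'll move behind the carriage with the fingers shut and tool x along the rail.

Request:
jog_arm([
  {"fingers": 1,"xyz": [-57.8,-66.7,0],"angular": [0,0,1.504]},
  {"fingers": 1,"xyz": [-57.8,-66.7,0],"angular": [0,0,1.504]},
  {"fingers": 1,"xyz": [-57.8,-66.7,0],"angular": [0,0,1.504]},
  {"fingers": 1,"xyz": [-57.8,-66.7,0],"angular": [0,0,1.504]},
  {"fingers": 1,"xyz": [-57.8,-66.7,0],"angular": [0,0,1.504]},
  {"fingers": 1,"xyz": [-57.8,-66.7,0],"angular": [0,0,1.504]},
  {"fingers": 1,"xyz": [-57.8,-66.7,0],"angular": [0,0,1.504]},
  {"fingers": 1,"xyz": [-57.8,-66.7,0],"angular": [0,0,1.504]},
  {"fingers": 1,"xyz": [-57.8,-66.7,0],"angular": [0,0,1.504]},
  {"fingers": 1,"xyz": [-57.8,-66.7,0],"angular": [0,0,1.504]},
  {"fingers": 1,"xyz": [-57.8,-66.7,0],"angular": [0,0,1.504]},
  {"fingers": 1,"xyz": [-57.8,-66.7,0],"angular": [0,0,1.504]},
])

```text
clock: 1.6
position: [0.4917, -0.0597, 0.2437]
ee_rot: [-2.4, -2.027, -0.001]
force: [1.1, 2.0, -0.6]
width: 0.004
```

Request:
jog_arm([
  {"fingers": 1,"xyz": [-10,7.5,0],"angular": [0,0,0]},
  {"fingers": 1,"xyz": [-10,7.5,0],"angular": [0,0,0]},
  {"fingers": 1,"xyz": [-10,7.5,8],"angular": [0,0,0]},
  {"fingers": 1,"xyz": [-10,7.5,10],"angular": [0,0,0]},
  {"fingers": 1,"xyz": [-10,7.5,10],"angular": [0,0,0]},
  {"fingers": 1,"xyz": [-10,7.5,10],"angular": [0,0,0]},
])

```text
clock: 2.35
position: [0.5489, -0.1696, 0.1451]
ee_rot: [2.4, 2.025, 0.001]
force: [1.0, -0.2, 0.4]
width: 0.003
```

```bash
python3 - <<'E'
from h import *
s=arm.observe();p=np.array(s['position']);R=cv2.Rodrigues(np.array(s['ee_rot']))[0]
print(p,R.round(3).tolist(),s['force'])
d=np.array([.168,.986,0]);rear=np.array([.5698,-.0739,.0345])-.065*d
print('tool-frame to rear',(R.T@(rear-p)).round(4))
im=snap('top','t1.png'); cv2.imwrite('pics/c1.png',cv2.resize(im[120:270,240:420],None,fx=4,fy=4,interpolation=cv2.INTER_CUBIC)[:,:,::-1])
E
```

```text
[ 0.5489347  -0.16964807  0.14506215] [[0.168, 0.986, 0.001], [0.986, -0.168, -0.0], [-0.0, 0.001, -1.0]] [ 0.95497922 -0.20197617  0.41035337]
tool-frame to rear [0.0329 0.0043 0.1106]
```

View pics/c1.png

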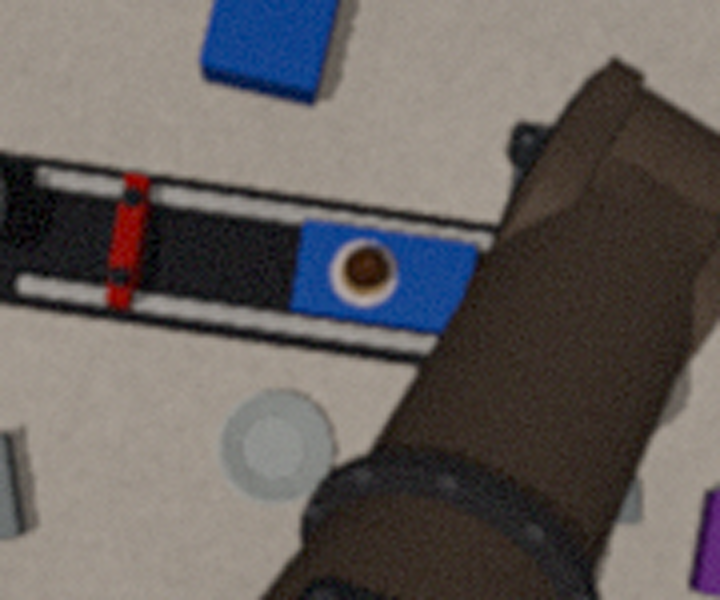

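The crop shows the carriage still in place, with its pod at crop (365,268) and the rear edge partly hidden by the forearm. The fingers are about 23 mm behind the rear face. I'll lower them.

Request:
jog_arm([
  {"fingers": 1,"xyz": [-0.5,0.4,4],"angular": [0,0,0]},
  {"fingers": 1,"xyz": [-0.5,0.4,7],"angular": [0,0,0]},
  {"fingers": 1,"xyz": [-0.5,0.4,9],"angular": [0,0,0]},
  {"fingers": 1,"xyz": [-0.5,0.4,10],"angular": [0,0,0]},
  {"fingers": 1,"xyz": [-0.5,0.4,10],"angular": [0,0,0]},
  {"fingers": 1,"xyz": [-0.5,0.4,10],"angular": [0,0,0]},
])

```text
clock: 3.15
position: [0.5522, -0.1752, 0.0449]
ee_rot: [2.4, 2.025, 0.002]
force: [0.1, -0.0, -0.4]
width: 0.003
```

```bash
python3 - <<'E'
from h import *
im=snap('side','s1.png'); cv2.imwrite('pics/c2.png',cv2.resize(im[140:300,240:460],None,fx=3.5,fy=3.5,interpolation=cv2.INTER_CUBIC)[:,:,::-1])
E
```

```text
(no output)
```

View pics/c2.png

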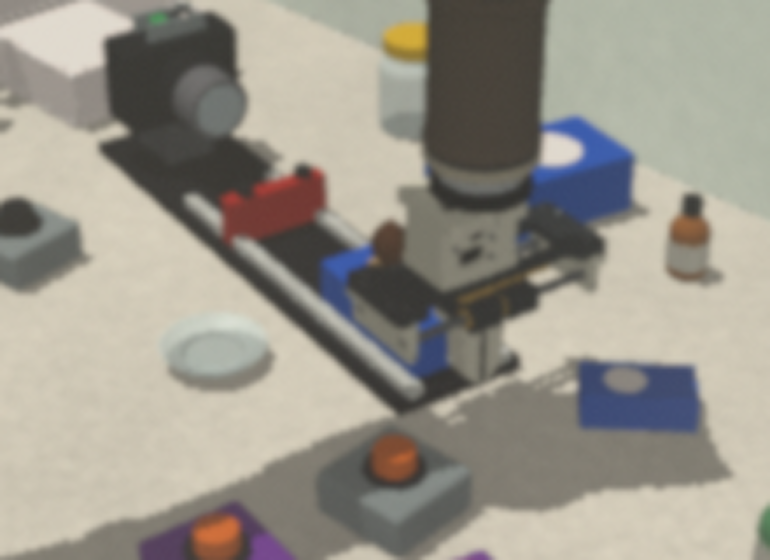

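The fingers stand in the channel just behind the carriage, with the pod upright and the body clear of it. I'll push gently.

Request:
jog_arm([
  {"fingers": 1,"xyz": [0.6,0,0],"angular": [0,0,0]},
  {"fingers": 1,"xyz": [1.1,0,0],"angular": [0,0,0]},
  {"fingers": 1,"xyz": [1.4,0,0],"angular": [0,0,0]},
  {"fingers": 1,"xyz": [1.7,0,0],"angular": [0,0,0]},
  {"fingers": 1,"xyz": [2.0,0,0],"angular": [0,0,0]},
  {"fingers": 1,"xyz": [2.3,0,0],"angular": [0,0,0]},
  {"fingers": 1,"xyz": [2.6,0,0],"angular": [0,0,0]},
  {"fingers": 1,"xyz": [2.9,0,0],"angular": [0,0,0]},
  {"fingers": 1,"xyz": [3.2,0,0],"angular": [0,0,0]},
  {"fingers": 1,"xyz": [3.6,0,0],"angular": [0,0,0]},
  {"fingers": 1,"xyz": [4.0,0,0],"angular": [0,0,0]},
  {"fingers": 1,"xyz": [4.5,0,0],"angular": [0,0,0]},
])

```text
clock: 4.7
position: [0.5589, -0.1304, 0.0437]
ee_rot: [-2.401, -2.026, 0.0]
force: [0.2, -3.1, -1.5]
width: 0.002
```

Request:
jog_arm([
  {"fingers": 1,"xyz": [0.5,0,0],"angular": [0,0,0]},
  {"fingers": 1,"xyz": [1.0,0,0],"angular": [0,0,0]},
  {"fingers": 1,"xyz": [1.5,0,0],"angular": [0,0,0]},
  {"fingers": 1,"xyz": [2.0,0,0],"angular": [0,0,0]},
  {"fingers": 1,"xyz": [2.5,0,0],"angular": [0,0,0]},
  {"fingers": 1,"xyz": [3.0,0,0],"angular": [0,0,0]},
  {"fingers": 1,"xyz": [3.5,0,0],"angular": [0,0,0]},
  {"fingers": 1,"xyz": [4.0,0,0],"angular": [0,0,0]},
  {"fingers": 1,"xyz": [4.5,0,0],"angular": [0,0,0]},
  {"fingers": 1,"xyz": [5.0,0,0],"angular": [0,0,0]},
  {"fingers": 1,"xyz": [5.5,0,0],"angular": [0,0,0]},
  {"fingers": 1,"xyz": [6.0,0,0],"angular": [0,0,0]},
])

```text
clock: 6.2
position: [0.569, -0.0711, 0.0437]
ee_rot: [-2.401, -2.026, 0.0]
force: [0.0, -2.2, -0.7]
width: 0.005
```

```bash
cat > m.py <<'E'
from h import *
import sys
im=snap('top',sys.argv[1]); hsv=cv2.cvtColor(im,cv2.COLOR_RGB2HSV); s=arm.observe();print(s['clock'],s['position'],s['force'])
x0,x1=255,372
for n,lo,hi in(('blue',(100,120,50),(125,255,255)),('red',(0,120,60),(8,255,255))):
    m=cv2.inRange(hsv,lo,hi);k=np.zeros_like(m);k[160:212,x0:x1]=m[160:212,x0:x1];v,u=np.nonzero(k)
    w=unproj('top',np.c_[u,v],.057)[:,:2]*1000; a=w@np.array([.168,.986]); print(n,len(u),'along',np.percentile(a,[1,50,99]).round(1))
cv2.imwrite('pics/c_'+sys.argv[1],cv2.resize(im[120:270,240:420],None,fx=4,fy=4,interpolation=cv2.INTER_CUBIC)[:,:,::-1])
E
python3 m.py t2.png
```

```text
6.25 [ 0.56928088 -0.07037273  0.04372059] [ 0.28962988 -1.21722588  0.42147904]
blue 277 along [107.1 149.8 167.4]
red 170 along [205.2 215.9 227.3]
```

Request:
jog_arm([
  {"fingers": 1,"xyz": [0.3,0,0],"angular": [0,0,0]},
  {"fingers": 1,"xyz": [0.7,0,0],"angular": [0,0,0]},
  {"fingers": 1,"xyz": [1.1,0,0],"angular": [0,0,0]},
  {"fingers": 1,"xyz": [1.5,0,0],"angular": [0,0,0]},
  {"fingers": 1,"xyz": [1.9,0,0],"angular": [0,0,0]},
  {"fingers": 1,"xyz": [2.3,0,0],"angular": [0,0,0]},
  {"fingers": 1,"xyz": [2.6,0,0],"angular": [0,0,0]},
  {"fingers": 1,"xyz": [2.9,0,0],"angular": [0,0,0]},
  {"fingers": 1,"xyz": [3.2,0,0],"angular": [0,0,0]},
  {"fingers": 1,"xyz": [3.4,0,0],"angular": [0,0,0]},
  {"fingers": 1,"xyz": [3.6,0,0],"angular": [0,0,0]},
  {"fingers": 1,"xyz": [3.7,0,0],"angular": [0,0,0]},
])

```text
clock: 7.75
position: [0.5753, -0.0349, 0.0437]
ee_rot: [2.401, 2.026, 0.0]
force: [-1.2, -2.7, 0.2]
width: 0.004
```

Request:
jog_arm([
  {"fingers": 1,"xyz": [0.1,0,0],"angular": [0,0,0]},
  {"fingers": 1,"xyz": [0.2,0,0],"angular": [0,0,0]},
  {"fingers": 1,"xyz": [0.3,0,0],"angular": [0,0,0]},
  {"fingers": 1,"xyz": [0.4,0,0],"angular": [0,0,0]},
])

```text
clock: 8.25
position: [0.576, -0.0311, 0.0437]
ee_rot: [2.401, 2.026, 0.0]
force: [-0.7, -2.9, -0.4]
width: 0.003
```

Request:
jog_arm([
  {"fingers": 1,"xyz": [0.1,0,0],"angular": [0,0,0]},
  {"fingers": 1,"xyz": [0.2,0,0],"angular": [0,0,0]},
  {"fingers": 1,"xyz": [0.2,0,0],"angular": [0,0,0]},
])

```text
clock: 8.62
position: [0.5763, -0.029, 0.0437]
ee_rot: [-2.401, -2.026, -0.0]
force: [-0.4, -1.7, 1.7]
width: 0.002
```

Request:
jog_arm([
  {"fingers": 1,"xyz": [0.1,0,0],"angular": [0,0,0]},
  {"fingers": 1,"xyz": [0.2,0,0],"angular": [0,0,0]},
  {"fingers": 1,"xyz": [0.2,0,0],"angular": [0,0,0]},
])

```text
clock: 9.0
position: [0.5763, -0.0289, 0.0438]
ee_rot: [2.401, 2.023, -0.002]
force: [-1.8, -8.3, 0.5]
width: 0.002
```

```bash
python3 m.py t3.png
```

```text
9.05 [ 0.57627462 -0.02892743  0.04376717] [-1.06312308 -8.05624774  0.34490931]
blue 200 along [170.  194.7 207.2]
red 127 along [206.4 218.3 227.9]
```

The carriage stopped at the predicted position. Contact force is 8 N, the blue front is at 207.2 and the stop face at about 207. I'll back off, lift and go over the key.

Request:
jog_arm([
  {"fingers": 1,"xyz": [-1,0,0],"angular": [0,0,0]},
  {"fingers": 1,"xyz": [-3,0,0],"angular": [0,0,0]},
  {"fingers": 1,"xyz": [-5,0,-3],"angular": [0,0,0]},
  {"fingers": 1,"xyz": [-6,0,-7],"angular": [0,0,0]},
  {"fingers": 1,"xyz": [-8,0,-10],"angular": [0,0,0]},
  {"fingers": 1,"xyz": [-11,-3,-10],"angular": [0,0,0]},
  {"fingers": 1,"xyz": [-15,-7,-10],"angular": [0,0,0]},
  {"fingers": 1,"xyz": [-19,-11,-10],"angular": [0,0,0]},
  {"fingers": 1,"xyz": [-21.8,-12,-10],"angular": [0,0,0]},
  {"fingers": 1,"xyz": [-21.8,-12,-10],"angular": [0,0,0]},
  {"fingers": 1,"xyz": [-21.8,-12,-10],"angular": [0,0,0]},
])

```text
clock: 10.42
position: [0.4219, -0.2217, 0.1438]
ee_rot: [-2.401, -2.026, -0.001]
force: [0.5, 0.1, 1.0]
width: 0.002
```

```bash
python3 m.py t4.png; python3 - <<'E'
from h import *
s=arm.observe();p=np.array(s['position']);R=cv2.Rodrigues(np.array(s['ee_rot']))[0]
print('tool-frame to key',(R.T@(np.array([.4215,-.222,.056+.017])-p)).round(4))
im=snap('side','s2.png'); cv2.imwrite('pics/c3.png',cv2.resize(im[130:330,240:440],None,fx=3,fy=3,interpolation=cv2.INTER_CUBIC)[:,:,::-1])
E
```

```text
10.475 [ 0.42211352 -0.2213113   0.14364068] [ 0.23245581  0.37719446 -0.71253173]
blue 799 along [ 77.1 127.4 206.5]
red 126 along [206.2 218.4 226.7]
tool-frame to key [-0.0008 -0.0005  0.0706]
```

View pics/c3.png

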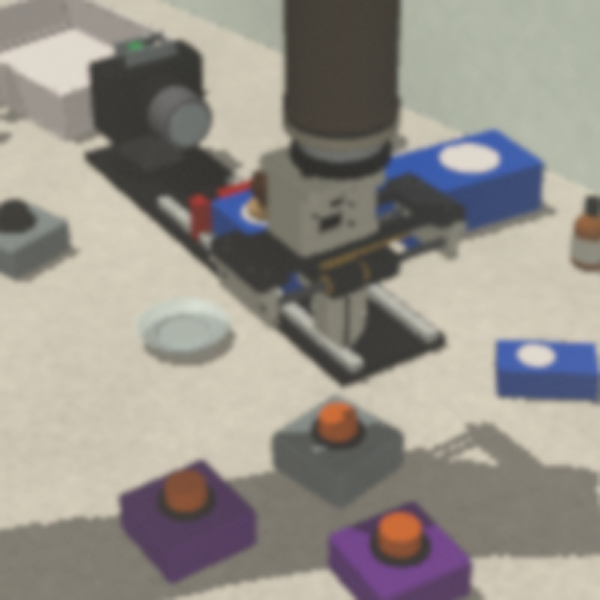

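View pics/c_t4.png

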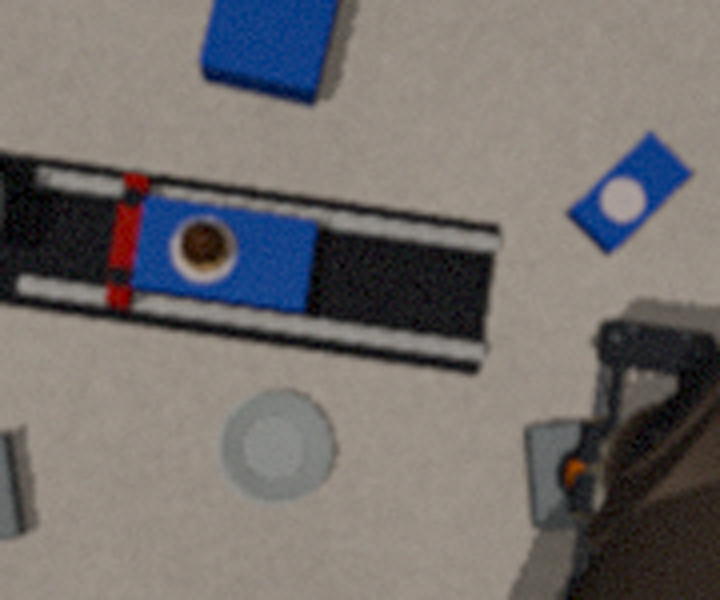

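The carriage is against the stop with the pod centred on the spot. The tip is 70 mm above the orange cap and centred. I'll lower close to it, then feel for contact.

Request:
jog_arm([
  {"fingers": 1,"xyz": [0,0,3],"angular": [0,0,0]},
  {"fingers": 1,"xyz": [0,0,5.5],"angular": [0,0,0]},
  {"fingers": 1,"xyz": [0,0,6.7],"angular": [0,0,0]},
  {"fingers": 1,"xyz": [0,0,6.7],"angular": [0,0,0]},
  {"fingers": 1,"xyz": [0,0,6.7],"angular": [0,0,0]},
])

```text
clock: 11.15
position: [0.4222, -0.222, 0.0773]
ee_rot: [2.4, 2.026, 0.001]
force: [0.4, -0.7, 0.4]
width: 0.005
```

Request:
jog_arm([
  {"fingers": 1,"xyz": [0,0,0.3],"angular": [0,0,0]},
  {"fingers": 1,"xyz": [0,0,0.6],"angular": [0,0,0]},
  {"fingers": 1,"xyz": [0,0,0.6],"angular": [0,0,0]},
  {"fingers": 1,"xyz": [0,0,0.6],"angular": [0,0,0]},
])

```text
clock: 11.65
position: [0.422, -0.2219, 0.0709]
ee_rot: [2.401, 2.026, 0.001]
force: [1.1, 0.5, 1.5]
width: 0.003
```

Request:
jog_arm([
  {"fingers": 1,"xyz": [0,0,0.2],"angular": [0,0,0]},
  {"fingers": 1,"xyz": [0,0,0.4],"angular": [0,0,0]},
  {"fingers": 1,"xyz": [0,0,0.4],"angular": [0,0,0]},
  {"fingers": 1,"xyz": [0,0,0.4],"angular": [0,0,0]},
])

```text
clock: 12.15
position: [0.4221, -0.222, 0.067]
ee_rot: [2.401, 2.025, 0.001]
force: [0.4, 1.3, 8.5]
width: 0.008
```

The key is at the click, pressed 6 mm with a noisy 8.5 N reading. I'll ease off 0.5 mm for margin and hold while it focuses.

Request:
jog_arm([
  {"fingers": 1,"xyz": [0,0,-0.05],"angular": [0,0,0]},
  {"fingers": 1,"xyz": [0,0,-0.05],"angular": [0,0,0]},
  {"fingers": 1,"xyz": [0,0,-0.05],"angular": [0,0,0]},
  {"fingers": 1,"xyz": [0,0,-0.05],"angular": [0,0,0]},
  {"fingers": 1,"xyz": [0,0,-0.05],"angular": [0,0,0]},
  {"fingers": 1,"xyz": [0,0,-0.05],"angular": [0,0,0]},
  {"fingers": 1,"xyz": [0,0,-0.05],"angular": [0,0,0]},
  {"fingers": 1,"xyz": [0,0,-0.05],"angular": [0,0,0]},
  {"fingers": 1,"xyz": [0,0,-0.05],"angular": [0,0,0]},
  {"fingers": 1,"xyz": [0,0,-0.05],"angular": [0,0,0]},
])

```text
clock: 13.4
position: [0.422, -0.2219, 0.0673]
ee_rot: [2.401, 2.026, 0.0]
force: [2.3, -0.2, 5.5]
width: 0.004
```

```bash
python3 - <<'E'
from h import *
a=cv2.imread('pics/t4.png'); b=snap('top','t5.png')[:,:,::-1]; s=arm.observe();print(s['clock'],s['position'],s['force'])
g=[]
for im in(a,b):
    h=cv2.cvtColor(im,cv2.COLOR_BGR2HSV);m=cv2.inRange(h,(45,100,60),(80,255,255))[140:195,185:235];v,u=np.nonzero(m);uv=(u.mean()+185,v.mean()+140);g.append(unproj('top',[uv],.16)[0]);print(len(u),uv)
print('tab shift along rig x mm',(g[1]-g[0])@np.array([.986,-.168,0])*1000)
cv2.imwrite('pics/c5.png',cv2.resize(np.hstack([i[140:200,185:235] for i in(a,b)]),None,fx=7,fy=7,interpolation=cv2.INTER_CUBIC))
E
```

```text
13.45 [ 0.42194683 -0.2219518   0.06731453] [ 2.3208129  -0.74024322  4.92007407]
38 (np.float64(199.3421052631579), np.float64(167.68421052631578))
31 (np.float64(200.67741935483872), np.float64(160.61290322580646))
tab shift along rig x mm 19.695008404029455
```

View pics/c5.png

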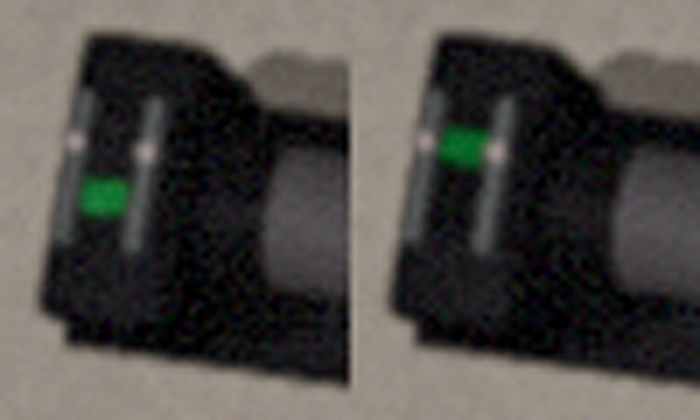

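The green tab now sits between the white marks (crop right, 465,148), about 18–20 mm from rest, so the camera is focused. I'll press fully.

Request:
jog_arm([
  {"fingers": 1,"xyz": [0,0,0.3],"angular": [0,0,0]},
  {"fingers": 1,"xyz": [0,0,0.6],"angular": [0,0,0]},
  {"fingers": 1,"xyz": [0,0,0.75],"angular": [0,0,0]},
  {"fingers": 1,"xyz": [0,0,0.75],"angular": [0,0,0]},
  {"fingers": 1,"xyz": [0,0,0.75],"angular": [0,0,0]},
  {"fingers": 1,"xyz": [0,0,0.75],"angular": [0,0,0]},
])

```text
clock: 14.2
position: [0.4224, -0.2222, 0.0616]
ee_rot: [2.401, 2.024, 0.004]
force: [-4.3, 4.4, 41.0]
width: 0.009
```

The key is fully down (cap 11.4 mm below rest), though the force is higher than I intended. Releasing.

Request:
jog_arm([
  {"fingers": 1,"xyz": [0,0,-0.6],"angular": [0,0,0]},
  {"fingers": 1,"xyz": [0,0,-2.5],"angular": [0,0,0]},
  {"fingers": 1,"xyz": [0,0,-6],"angular": [0,0,0]},
  {"fingers": 1,"xyz": [0,0,-10],"angular": [0,0,0]},
  {"fingers": 1,"xyz": [0,0,-12],"angular": [0,0,0]},
  {"fingers": 1,"xyz": [0,0,-12],"angular": [0,0,0]},
  {"fingers": 1,"xyz": [0,0,-12],"angular": [0,0,0]},
  {"fingers": 1,"xyz": [0,0,-12],"angular": [0,0,0]},
])

```text
clock: 15.2
position: [0.4209, -0.2215, 0.1787]
ee_rot: [-2.4, -2.025, 0.002]
force: [0.3, 0.6, 0.4]
width: 0.002
```

```bash
python3 m.py t6.png; python3 - <<'E'
from h import *
im=snap('side','s3.png'); cv2.imwrite('pics/c6.png',cv2.resize(im[130:330,200:460],None,fx=3,fy=3,interpolation=cv2.INTER_CUBIC)[:,:,::-1])
E
```

```text
15.25 [ 0.4209824  -0.22161648  0.17881482] [ 0.15450024  0.05470114 -0.60685819]
blue 801 along [ 77.1 127.1 206.4]
red 127 along [206. 218. 227.]
```

View pics/c6.png

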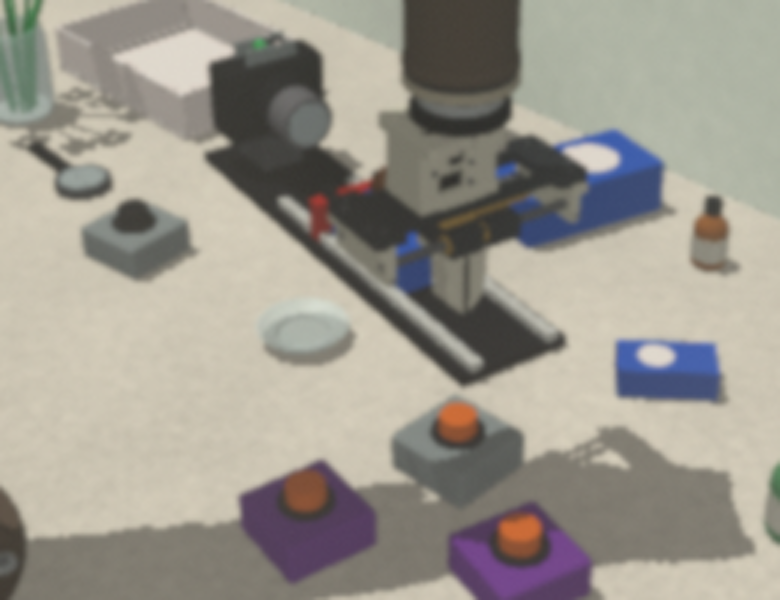

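The orange key is back up (458,420), the carriage is unmoved at the stop, the bystanders are in place and the arm is clear of everything. Handing in.

```bash
python3 -c "
from cell import job; print(job.sign_off())"
```

```text
the job is handed in; nothing more can be done
None
```

I pushed the carriage to the red stop, focused the camera, took the picture and released the key. The job is handed in at about 15 s of the 56 s allowed, and sign-off gave no verdict.

- **Carriage:** it stopped against the red stop at the predicted position, with about 8 N of contact force. In the last top picture its front edge still matches the stop face to within 1 mm. The pod stood upright and centred on its spot in the check after the push. In the last side view the gripper hid it, and I did not look at it again.
- **Focus:** I held the orange key at its first click, about 5.7 mm down, until the top picture showed the green tab level with the white marks. It read about 19.7 mm of travel against the nominal 18.
- **Picture:** I pressed the key on from there to about 11.4 mm down, then lifted off. The last side view shows the cap back up, the lamp key, dish and hand lens in place, and the arm touching nothing.

**Off plan:** the fingertip force read 41 N at the bottom of the full press; I had planned for about 20 N. The 40 N limit is stated for the arm and gripper body, and the wrist limit is 120 N, so I believe it was within limits but cannot confirm it. Just before the focus hold, one reading was 8.5 N, close to the 9 N where the second stage starts, so I eased off to about 5 N.

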